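# Find the rocking pot lid and hold it home

## Task

One of the four identical lids on the pots in the rack is not home: it rocks when its edge is pressed, while the others sit firm. Press on the lids with the fingertips to find it, press it down in the middle until it sits level and fully home on its pot, and finish while still holding it firmly down there, because its new seal springs it up again when let go. Only press: do not lift, pull out or push aside any lid, and leave the other things where they stand.

Things in the scene. Friction and masses are not known exactly. Their poses are not given: they have to be found in the camera images.
- rack: Fixed aluminium plate, 150 (x) by 466 mm (y), 12 mm thick, 30 mm high end cheeks. Origin: centre of its underside, on the worktop; yaw up to 0.35 rad. Four fixed grey pots, 70 mm across, 104 mm apart, stand in a row along its y, each with a lid. Pot rims stand 50 to 58 mm above the worktop, each set differently, so height does not tell if a lid is home; lid tops are at 56 to 69 mm.
- lid_1: White round push-in lid, flat top 75 mm across, about 90 g, loose on its pot, leftmost (largest y in the rack's frame, +156 mm). Origin: on its axis, 6 mm below its flat top; z is its axis, up. A plug tapering from 56 to 50 mm reaches 10 mm below the origin into the pot. Home lids are firm wherever they are pressed; any one of the four may be the loose one.
- lid_2: White round push-in lid, flat top 75 mm across, about 90 g, loose on its pot, second from the left (rack y = +52 mm). Origin: on its axis, 6 mm below its flat top; z is its axis, up. The loose lid stands level about 5 mm above its pot's rim on a springy 14 mm pad under its middle. A press of 1 to 5 N near its edge, say 32 mm from the centre, tilts it 0.09 to 0.14 rad: the fingertip sinks 2 mm or more below the lid's middle; home lids: under 0.5 mm.
- lid_3: White round push-in lid, flat top 75 mm across, about 90 g, loose on its pot, third from the left (rack y = -52 mm). Origin: on its axis, 6 mm below its flat top; z is its axis, up. The loose lid, pressed in the middle, starts down at about 4 N and meets the rim at about 7 N; then it is solid. Let go, it springs up. A push of 10 to 20 N on the middle holds it home.
- lid_4: White round push-in lid, flat top 75 mm across, about 90 g, loose on its pot, rightmost (rack y = -156 mm). Origin: on its axis, 6 mm below its flat top; z is its axis, up. Otherwise like lid_1.
- crucible: Bystander: small white ceramic bowl, 64 mm across, 35 mm high; near the rack; origin at its underside. Leave alone.
- liquid_bottle: Bystander: small amber bottle, 40 mm across, 75 mm high; near the rack; origin at its underside. Leave alone.
- blank: Bystander: white ceramic disc, 90 mm across, 16 mm thick, lying flat; near the rack; origin at its underside. Leave alone.
- mill_block: Bystander: small white block on a steel stem, 37 mm high; near the rack; origin at its underside. Leave alone.
- brush: Bystander: brush about 150 mm long, lying; near the rack; origin at its underside. Leave alone.
- shade_box: Bystander: cardboard box 60 x 90 x 30 mm; near the rack; origin at its underside. Leave alone.
- bur_pot: Bystander: steel cylinder 34 mm across, 40 mm high; near the rack; origin at its underside. Leave alone.
There are look-alikes about, which are no part of the job. Leave any blue look-alike of the lid_3 alone. Leave any brown look-alike of the lid_1 alone.

How it is judged:
By the outcome, as a careful person would: the job done as asked, in the order asked, and still so for the second after the job is handed in, while the arm keeps its last pose, push and grip.
It also fails if it takes over 64 s, if anything falls off the work surface, if the arm or the gripper's body presses on something with over 40 N, if the wrist force passes 120 N, or if a joint passes its speed limit or range.

## Robot

A 6-joint arm with a two-finger parallel gripper is mounted at the origin on the work surface. World frame = base frame: x ahead of the robot, y to its left, z up, the work surface at z = 0. Lengths are in mm, angles in rad, forces in N, time in s.
With the tool pointing down it reaches from about 350 to 850 mm from the base axis. Payload 8.1 kg.
Tool frame: the origin (TCP) lies at the very end of the fingers, on their centre line; the grasp point (between the pads) lies 19 mm behind it (bot.grip_point_offset is the distance from the TCP to the grasp point, in mm); z points along the fingers, x is the direction in which the jaws open and shut, and the axes are right-handed (so a half turn about z gives the same grasp; the last joint's range is limited). The gripper opens to 85 mm and grips with 20 to 120 N. Pads are 22 mm wide; open, the fingers measure 114 mm over their backs; the gripper's body (76 mm by 85 mm) begins 54 mm behind the grasp point. The pads swing forward as they close: fully open they stand 13 mm farther back than shut.
Start: joints at [1.191, 0.13, 1.488, -0, 1.523, -0.085], TCP at [174.307, 574.127, 231.292] pointing down, gripper open.
Joint ranges: [-2.96, 2.96], [-0.89, 2.26], [0.02, 2.5], [-1.34, 4.48], [0, 2.73], [-2.66, 2.66]. Speed limits (rad/s): [2.39, 2.39, 2.79, 3.14, 3.14, 3.14].

## Interface

Orientations are given as a unit quaternion [w, x, y, z].
In Python, from station import bot gives the robot as it stands.
- The arm moves only by the tool send_rows, never from a script. Its argument "targets" is a list of rows, each a list of 7 numbers: the shift along the tool's x, y, z in cm, then the turn, a rotation vector about the tool's x, y, z in degrees, then the finger opening in cm, from 0 to 8.54. A call has exactly 8 rows; each row shifts and turns the commanded pose from where the row before left it, along the tool's axes as they then stand; what a row does not reach is not made up. A row lasts 1/12 s, in which the tool goes at most 41.7 mm and 7.16 degrees, less where a joint would pass 70% of its speed; a pose out of reach is approached as far as the arm can. A call is refused whole if a number of a shift passes 4.17 or a number of a turn 7.16, either way. A call with a gripper value outside its range is refused whole. The fingers move at their own pace and stop on an object; "newtons" is the grip in N (left out, the last holds). Time passes only in rows, so rows that do not move let the fingers close, or fill a call up. It gives the time, the measured TCP pose, the force and the opening at its end, in the units of the state.
- bot.state(): the state, without advancing time (a new reading comes with each control period).
- bot.get_image(name): name is "scene" or "top" or "wrist"; returns the picture (384x512x3 uint8, blue, green, red); there is no depth.
- bot.camera_params(name): a dict with "vfov" (degrees; the focal length in pixels is half the picture's height over the tangent of half this angle, whatever the lens; pixels are square), "cx", "cy" (the principal point, pixels), "dist_coeffs" ([k1, k2, p1, p2, k3] as OpenCV has them; the pictures are not rectified), "xyz" and "rotation" of the camera in the world; the wrist camera has in their place "mount" (4x4, takes a point from camera to tool coordinates, whose origin is the TCP and whose axes are the tool frame's). Camera axes: x right, y down, z forward; pixel columns grow to the right and rows downward; lengths in mm; the calibration is good to about 2 mm. A picture is of the moment at which its call begins: read the wrist's pose just before it. camera_params takes no time and is no camera call.
- bot.job_done(): hands the job in, once; it reports no verdict.
Trained networks look in the newest picture that a camera, given by its name, has taken for a name from the list of things; names that differ only in an ending like _2 or _b are one class to them, and where a whole thing is asked for, a point or a joint stands for the part that bears it (a point fixed in the world has none). Each returns a list of dicts, best first, with "score" (0 to 1); they miss things now and then, are a little off and sometimes report something else, mostly with a low value. They report only what shows in the picture. A call takes as long as a camera call. They do not tell look-alikes from the thing itself.
- bot.boxes_of(camera, name): "box" ([centre column, centre row, width, height] in pixels, round what is visible of it).
- bot.masks_of(camera, name): "mask" (384x512 bool, what is visible of it) and "box" ([centre column, centre row, width, height] in pixels, round what is visible of it).
- bot.pinpoint(camera, name): "uv" ([column, row] in pixels: a listed point, or the origin of a listed thing).
The state is a dict: "time": time; "q": joint angles; "joint_velocities": joint speeds; "tau": joint torques, N m; "tool_pos": TCP position; "tcp_rot": TCP orientation; "force": force on the tool from outside, world axes, zero at the start; "moment": the same for the moment, N m; "finger_gap": finger opening in mm.
Only numpy, scipy, OpenCV 4.12 (cv2) and the standard library are available. Lean on these libraries where they do the work, as an engineer would, in place of code of your own. Each camera call takes 0.05 s, during which the arm holds its last target.

## Working session

There is one attempt and no reset: what is moved stays moved. The work goes in short steps, Python scripts to look and compute and a tool call to move; the robot and the scene stay as the last step left them, time stands still between calls to the robot, and variables do not carry over. Pictures are saved under pics/ and viewed, and the job is handed in when it is done.

Besides the shell and the picture viewer there is one more tool, called by a JSON object that holds its "api" and its "payload", one argument or row to a line. send_rows: Moves the arm, as the interface text tells. Its arguments: {"type":"object","properties":{"targets":{"type":"array"},"newtons":{"type":"number"}},"required":["targets"]}

```bash
mkdir -p pics; ls
python3 - <<'E'
from station import bot
import cv2
s=bot.state();print(s)
for n in("scene","top"):
    im=bot.get_image(n);cv2.imwrite(f"pics/{n}0.png",im)
    print(n,bot.camera_params(n))
    for r in bot.boxes_of(n,"lid_1"):print(r)
print(bot.camera_params("wrist"))
E
```

```text
pics
{'time': 0.0, 'q': array([ 1.19060875e+00,  1.31170370e-01,  1.48926865e+00,  9.48237050e-06,
        1.52299433e+00, -8.53999278e-02]), 'joint_velocities': array([ 0.00171923, -0.0012169 , -0.0006196 , -0.00041705,  0.00069263,
        0.00015976]), 'tau': array([ 1.31481229e-03, -5.69396746e+01, -5.00565684e+01, -6.89771355e-06,
        1.45342690e-02, -2.47559899e-05]), 'tool_pos': array([174.09505519, 573.61984372, 230.24476429]), 'tcp_rot': array([ 4.79065446e-04,  8.03285757e-01,  5.95593104e-01, -7.85849735e-04]), 'force': array([-0.34069136,  0.46110555, -0.42020689]), 'moment': array([ 0.0011529 , -0.0514501 ,  0.00740778]), 'finger_gap': 85.57136800806222}
scene {'vfov': 57.0612846984427, 'cx': 255.7922819463466, 'cy': 189.14903318182786, 'dist_coeffs': array([0.03578057, 0.        , 0.        , 0.        , 0.        ]), 'xyz': array([951.84853177,  73.73755397, 714.08072039]), 'rotation': array([-0.18037286,  0.66903622,  0.69572533, -0.18926815])}
{'box': [412.5, 204.7, 39.7, 35.2], 'score': 0.83}
{'box': [236.2, 188.8, 34.7, 27.4], 'score': 0.8}
{'box': [190.6, 201.
[... 614 characters left out ...]
 28.5, 33.8], 'score': 0.65}
{'box': [197.6, 226.8, 31.6, 31.5], 'score': 0.63}
{'box': [240.7, 211.2, 31.6, 30.1], 'score': 0.59}
{'box': [118.9, 205.9, 33.3, 31.6], 'score': 0.57}
{'vfov': 58.715192336839905, 'cx': 258.0807909043842, 'cy': 187.1507164940151, 'dist_coeffs': array([-0.08174105,  0.        ,  0.        ,  0.        ,  0.        ]), 'mount': array([[ 9.99999679e-01,  7.28716296e-04, -3.34058264e-04,
        -1.69423465e-01],
       [-6.04288699e-04,  9.59066412e-01,  2.83180598e-01,
        -6.97888674e+01],
       [ 5.26742377e-04, -2.83180306e-01,  9.59066545e-01,
        -1.42747477e+02],
       [ 0.00000000e+00,  0.00000000e+00,  0.00000000e+00,
         1.00000000e+00]])}
```

View pics/top0.png

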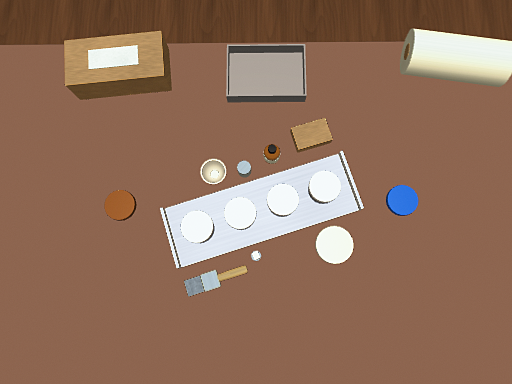

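View pics/scene0.png

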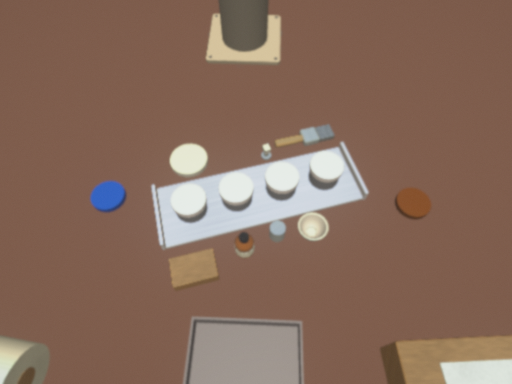

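The top picture shows four white lids in the rack at about (197,227), (240,212), (283,199) and (325,187). These fit the description. The brown (119,205) and blue (403,200) discs are look-alikes, and the white disc at (335,245) is the blank. Next I work out the lid positions from both cameras.

```bash
cat > h.py <<'E'
import numpy as np,cv2
from scipy.spatial.transform import Rotation as R
from station import bot
def rot(q): return R.from_quat([q[1],q[2],q[3],q[0]]).as_matrix()
def cam(n,st=None):
    p=bot.camera_params(n);f=192/np.tan(np.radians(p['vfov'])/2)
    K=np.array([[f,0,p['cx']],[0,f,p['cy']],[0,0,1]])
    if 'mount' in p:
        T=np.eye(4);T[:3,:3]=rot(st['tcp_rot']);T[:3,3]=st['tool_pos'];T=T@p['mount'];return K,p['dist_coeffs'],T[:3,3],T[:3,:3]
    return K,p['dist_coeffs'],np.array(p['xyz']),rot(p['rotation'])
def ray(n,uv,st=None):
    K,d,c,M=cam(n,st);u=cv2.undistortPoints(np.array([[uv]],float),K,d)[0,0]
    v=M@np.array([u[0],u[1],1]);return c,v/np.linalg.norm(v)
def onz(n,uv,z,st=None):
    c,v=ray(n,uv,st);return c+v*(z-c[2])/v[2]
def tri(a,b):
    A=[];B=[]
    for c,v in(a,b):
        P=np.eye(3)-np.outer(v,v);A.append(P);B.append(P@c)
    return np.linalg.lstsq(np.vstack(A),np.hstack(B),rcond=None)[0]
def proj(n,p,st=None):
    K,d,c,M=cam(n,st);r=M.T
    return cv2.projectPoints(np.array(p,float).reshape(-1,3),cv2.Rodrigues(r)[0],-r@c,K,d)[0][:,0]
E
python3 - <<'E'
from h import *
for n in("top","scene"):
    for f in("pinpoint","masks_of"):
        for r in getattr(bot,f)(n,"lid_1"):
            uv=r.get('uv')
            if uv is None:
                ys,xs=np.nonzero(r['mask']);uv=(xs.mean(),ys.mean())
            print(n,f,np.round(uv,1),r['score'],onz(n,uv,57 if f=="pinpoint" else 62).round(1))
# edges of top surface, and rack corners
for n in("top","scene"):
  im=bot.get_image(n);x0,y0,x1,y1=(150,145,370,275) if n=="top" else (140,140,375,250)
  cv2.imwrite(f"pics/{n}c.png",cv2.resize(im[y0:y1,x0:x1],None,fx=3.4,fy=3.4,interpolation=cv2.INTER_CUBIC))
  for nm in("rack",):
    for r in bot.masks_of(n,nm)[:2]:
      c=cv2.minAreaRect(cv2.findContours(r['mask'].astype('uint8'),0,2)[0][0]);print(n,r['score'],c)
    print(bot.pinpoint(n,nm)[:2])
E
```

```text
top pinpoint [403.6 199.1] 0.87 [ 562.8 -267.8   57. ]
top pinpoint [197.1 224.4] 0.8 [505.5 212.   57. ]
top pinpoint [324.4 189. ] 0.8 [587.6 -84.6  57. ]
top pinpoint [284.6 198.2] 0.77 [566.1   8.8  57. ]
top pinpoint [119.1 205.2] 0.77 [551.1 395.9  57. ]
top pinpoint [242.7 213.9] 0.76 [529.6 106.5  57. ]
top masks_of [324.4 186.6] 0.91 [592.4 -84.   62. ]
top masks_of [119.7 205.3] 0.77 [550.2 392.7  62. ]
top masks_of [196.6 226.3] 0.71 [500.5 212.4  62. ]
top masks_of [282.4 199.6] 0.68 [562.1  14.2  62. ]
top masks_of [239.7 212.7] 0.63 [531.6 113.2  62. ]
top masks_of [402.  200.3] 0.62 [ 559.2 -262.3   62. ]
scene pinpoint [414.3 202.6] 0.95 [587.9 389.5  57. ]
scene pinpoint [237.3 190.1] 0.93 [572.   17.3  57. ]
scene pinpoint [106.9 196.9] 0.71 [ 599.1 -257.2   57. ]
scene pinpoint [282.4 177.1] 0.65 [535.2 114.2  57. ]
scene pinpoint [187.9 197.5] 0.63 [594.1 -86.3  57. ]
scene pinpoint [324.3 167.7] 0.6 [506.8 207.4  57. ]
scene masks_of [412.6 203.2] 0.97 [592.2 383.4  62. ]
scene masks_of [281.3 178.1] 0.94 [541.  111.6  62. ]
scene masks_of [235.2 189.1] 0.93 [572.6  13.   62. ]
scene masks_of [325.8 166.6] 0.8 [507.2 209.9  62. ]
scene masks_of [188.6 200.5] 0.78 [604.  -82.7  62. ]
scene masks_of [108.1 196.5] 0.73 [ 600.9 -252.4   62. ]
top 0.9 ((261.1290283203125, 209.71453857421875), (62.44264602661133, 196.48446655273438), 72.43498229980469)
[{'uv': [261.2, 210.1], 'score': 0.59}]
scene 0.64 ((258.5539245605469, 194.76023864746094), (63.916893005371094, 214.66253662109375), 77.18263244628906)
[{'uv': [258.3, 195.5], 'score': 0.96}]
```

Mask centres in the top view give spacings of 104.0, 103.6 and 102.8 mm (104 expected) and a rack yaw of about 0.30 rad. I close the fingers and travel towards lid_1.

{"api": "send_rows", "payload": {
  "targets": [
    [-2.24, 3.25, 0, 0, 0, 0, 0],
    [-2.24, 3.25, 0, 0, 0, 0, 0],
    [-2.24, 3.25, 0, 0, 0, 0, 0],
    [-2.24, 3.25, 0, 0, 0, 0, 0],
    [-2.24, 3.25, 0, 0, 0, 0, 0],
    [-2.24, 3.25, 0, 0, 0, 0, 0],
    [-2.24, 3.25, 0, 0, 0, 0, 0],
    [-2.24, 3.25, 0, 0, 0, 0, 0]
  ],
  "newtons": 40
}}

```text
time: 1.37
tool_pos: [371.9, 325.5, 231.6]
tcp_rot: [0.0, 0.803, 0.596, 0.0]
force: [0.5, 0.6, -0.2]
finger_gap: 0.4
```

{"api": "send_rows", "payload": {
  "targets": [
    [-2.24, 3.25, 0, 0, 0, 0, 0],
    [-2.24, 3.25, 0, 0, 0, 0, 0],
    [-2.24, 3.25, 0, 0, 0, 0, 0],
    [0, 0, 0, 0, 0, -6.8, 0],
    [0, 0, 0, 0, 0, -6.8, 0],
    [0, 0, 0, 0, 0, -6.8, 0],
    [0, 0, 0, 0, 0, -6.8, 0],
    [0, 0, 0, 0, 0, -6.8, 0]
  ]
}}

```text
time: 2.03
tool_pos: [444.9, 234.3, 231.4]
tcp_rot: [0.0, 0.592, 0.806, 0.0]
force: [-0.4, 1.1, 0.6]
finger_gap: -0.3
```

```bash
cat > go.py <<'E'
from h import *
import sys
s=bot.state();M=rot(s['tcp_rot'])
print(s['time'],s['tool_pos'].round(2),s['force'].round(2),s['finger_gap'].round(1));print(M.round(3))
L={1:(500.5,212.4),2:(531.6,113.2),3:(562.1,14.2),4:(592.4,-84)}
if len(sys.argv)>1:
    k=int(sys.argv[1]);off=float(sys.argv[2]);z=float(sys.argv[3])
    g=np.array([L[k][0]+off*.955,L[k][1]+off*.296,z]);print('goal',g,'delta tool cm',(M.T@(g-s['tool_pos'])/10).round(2))
E
python3 go.py 1 -32 80
python3 - <<'E'
from h import *
s=bot.state();im=bot.get_image("wrist");cv2.imwrite("pics/w1.png",im)
for r in bot.masks_of("wrist","lid_1"):
    ys,xs=np.nonzero(r['mask']);c=(xs.mean(),ys.mean());print(np.round(c,1),r['box'],r['score'],onz("wrist",c,62,s).round(1))
E
```

```text
[ 26.6 211. ] [30.6, 213.4, 60.5, 74.9] 0.82 [561.   22.3  62. ]
[218.5 211.7] [218.6, 212.8, 82.2, 70.1] 0.81 [501.6 210.   62. ]
[116.7 211.7] [115.9, 213.9, 77.6, 73.1] 0.8 [532.3 113.5  62. ]
[370.6 274.8] [367.5, 275.9, 62.2, 36.0] 0.58 [522.1 380.5  62. ]
[155.9 180.7] [148.8, 194.0, 297.6, 126.8] 0.52 [489.4 144.3  62. ]Traceback (most recent call last):
  File "go.py", line 4, in <module>
    print(s['time'],s['tool_pos'].round(2),s['force'].round(2),s['finger_gap'].round(1));print(M.round(3))
                                                               ^^^^^^^^^^^^^^^^^^^^^
AttributeError: 'float' object has no attribute 'round'
```

View pics/w1.png

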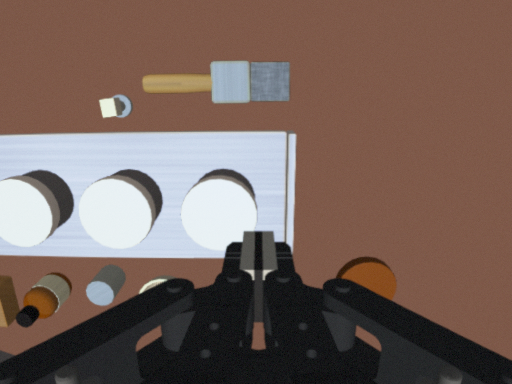

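The wrist picture shows lid_1 at (219,212), lid_2 at (117,212) and lid_3 at (27,211). Their positions agree with the top view to about 2 mm for lids 1 and 2 (lid_3 is cut off by the picture edge).

```bash
sed -i "s/s\['finger_gap'\].round(1)/s['finger_gap']/" go.py; python3 go.py 1 -32 80
```

```text
2.1333 [444.89 234.43 231.41] [-0.75  0.59  0.35] -0.13880218151281173
[[-0.296  0.955  0.   ]
 [ 0.955  0.296  0.   ]
 [ 0.     0.    -1.   ]]
goal [469.94  202.928  80.   ] delta tool cm [-3.75  1.46 15.14]
```

{"api": "send_rows", "payload": {
  "targets": [
    [-0.6, 0.25, 2.5, 0, 0, 0, 0],
    [-0.7, 0.25, 2.5, 0, 0, 0, 0],
    [-0.7, 0.25, 2.5, 0, 0, 0, 0],
    [-0.7, 0.25, 2.5, 0, 0, 0, 0],
    [-0.7, 0.25, 2.5, 0, 0, 0, 0],
    [-0.35, 0.21, 1.8, 0, 0, 0, 0],
    [0, 0, 0.8, 0, 0, 0, 0],
    [0, 0, 0.4, 0, 0, 0, 0]
  ]
}}

```text
time: 2.8
tool_pos: [468.7, 202.6, 74.8]
tcp_rot: [-0.001, 0.595, 0.803, -0.001]
force: [-0.6, 0.5, 0.3]
finger_gap: 0.3
```

{"api": "send_rows", "payload": {
  "targets": [
    [0, 0, 0.1, 0, 0, 0, 0],
    [0, 0, 0.1, 0, 0, 0, 0],
    [0, 0, 0.1, 0, 0, 0, 0],
    [0, 0, 0.1, 0, 0, 0, 0],
    [0, 0, 0, 0, 0, 0, 0],
    [0, 0, 0, 0, 0, 0, 0],
    [0, 0, 0, 0, 0, 0, 0],
    [0, 0, 0, 0, 0, 0, 0]
  ]
}}

```text
time: 3.47
tool_pos: [469.9, 203.0, 72.5]
tcp_rot: [0.0, 0.594, 0.804, 0.0]
force: [-0.4, -0.7, 0.2]
finger_gap: -0.1
```

{"api": "send_rows", "payload": {
  "targets": [
    [0, 0, 0.05, 0, 0, 0, 0],
    [0, 0, 0.05, 0, 0, 0, 0],
    [0, 0, 0.05, 0, 0, 0, 0],
    [0, 0, 0.05, 0, 0, 0, 0],
    [0, 0, 0.05, 0, 0, 0, 0],
    [0, 0, 0.05, 0, 0, 0, 0],
    [0, 0, 0, 0, 0, 0, 0],
    [0, 0, 0, 0, 0, 0, 0]
  ]
}}

```text
time: 4.13
tool_pos: [469.7, 202.9, 69.2]
tcp_rot: [-0.0, 0.594, 0.804, -0.0]
force: [0.4, -0.3, -0.3]
finger_gap: 0.0
```

{"api": "send_rows", "payload": {
  "targets": [
    [0, 0, 0.05, 0, 0, 0, 0],
    [0, 0, 0.05, 0, 0, 0, 0],
    [0, 0, 0.05, 0, 0, 0, 0],
    [0, 0, 0.05, 0, 0, 0, 0],
    [0, 0, 0, 0, 0, 0, 0],
    [0, 0, 0, 0, 0, 0, 0],
    [0, 0, 0, 0, 0, 0, 0],
    [0, 0, 0, 0, 0, 0, 0]
  ]
}}

```text
time: 4.8
tool_pos: [469.8, 203.0, 67.3]
tcp_rot: [0.0, 0.594, 0.804, 0.0]
force: [0.0, -0.3, -0.8]
finger_gap: -0.2
```

{"api": "send_rows", "payload": {
  "targets": [
    [0, 0, 0.05, 0, 0, 0, 0],
    [0, 0, 0.05, 0, 0, 0, 0],
    [0, 0, 0.05, 0, 0, 0, 0],
    [0, 0, 0.05, 0, 0, 0, 0],
    [0, 0, 0, 0, 0, 0, 0],
    [0, 0, 0, 0, 0, 0, 0],
    [0, 0, 0, 0, 0, 0, 0],
    [0, 0, 0, 0, 0, 0, 0]
  ]
}}

```text
time: 5.47
tool_pos: [469.8, 202.9, 65.3]
tcp_rot: [-0.0, 0.594, 0.804, -0.0]
force: [-0.4, -0.1, 0.8]
finger_gap: -0.1
```

{"api": "send_rows", "payload": {
  "targets": [
    [0, 0, 0.05, 0, 0, 0, 0],
    [0, 0, 0.05, 0, 0, 0, 0],
    [0, 0, 0.05, 0, 0, 0, 0],
    [0, 0, 0.05, 0, 0, 0, 0],
    [0, 0, 0, 0, 0, 0, 0],
    [0, 0, 0, 0, 0, 0, 0],
    [0, 0, 0, 0, 0, 0, 0],
    [0, 0, 0, 0, 0, 0, 0]
  ]
}}

```text
time: 6.13
tool_pos: [469.8, 202.9, 63.3]
tcp_rot: [0.0, 0.594, 0.804, 0.0]
force: [-1.5, 0.5, 0.3]
finger_gap: 0.2
```

{"api": "send_rows", "payload": {
  "targets": [
    [0, 0, 0.05, 0, 0, 0, 0],
    [0, 0, 0.05, 0, 0, 0, 0],
    [0, 0, 0.05, 0, 0, 0, 0],
    [0, 0, 0.05, 0, 0, 0, 0],
    [0, 0, 0, 0, 0, 0, 0],
    [0, 0, 0, 0, 0, 0, 0],
    [0, 0, 0, 0, 0, 0, 0],
    [0, 0, 0, 0, 0, 0, 0]
  ]
}}

```text
time: 6.8
tool_pos: [469.8, 203.0, 61.5]
tcp_rot: [-0.0, 0.594, 0.804, 0.0]
force: [-2.8, -1.1, 5.2]
finger_gap: -0.0
```

{"api": "send_rows", "payload": {
  "targets": [
    [0, 0, 0.05, 0, 0, 0, 0],
    [0, 0, 0, 0, 0, 0, 0],
    [0, 0, 0, 0, 0, 0, 0],
    [0, 0, 0, 0, 0, 0, 0],
    [0, 0, 0, 0, 0, 0, 0],
    [0, 0, 0, 0, 0, 0, 0],
    [0, 0, 0, 0, 0, 0, 0],
    [0, 0, 0, 0, 0, 0, 0]
  ]
}}

```text
time: 7.47
tool_pos: [469.9, 203.0, 61.3]
tcp_rot: [0.0, 0.594, 0.804, 0.0]
force: [-3.7, -0.6, 8.2]
finger_gap: -0.3
```

{"api": "send_rows", "payload": {
  "targets": [
    [0, 0, -0.4, 0, 0, 0, 0],
    [0, 0, -0.5, 0, 0, 0, 0],
    [0, 1.6, 0, 0, 0, 0, 0],
    [0, 1.6, 0, 0, 0, 0, 0],
    [0, 0, 0.3, 0, 0, 0, 0],
    [0, 0, 0.25, 0, 0, 0, 0],
    [0, 0, 0.15, 0, 0, 0, 0],
    [0, 0, 0, 0, 0, 0, 0]
  ]
}}

```text
time: 8.13
tool_pos: [500.6, 212.4, 63.0]
tcp_rot: [0.0, 0.594, 0.804, 0.0]
force: [2.1, 1.0, 5.7]
finger_gap: 0.1
```

{"api": "send_rows", "payload": {
  "targets": [
    [0, 0, 0.05, 0, 0, 0, 0],
    [0, 0, 0.05, 0, 0, 0, 0],
    [0, 0, 0, 0, 0, 0, 0],
    [0, 0, 0, 0, 0, 0, 0],
    [0, 0, 0, 0, 0, 0, 0],
    [0, 0, 0, 0, 0, 0, 0],
    [0, 0, 0, 0, 0, 0, 0],
    [0, 0, 0, 0, 0, 0, 0]
  ]
}}

```text
time: 8.8
tool_pos: [500.7, 212.4, 62.4]
tcp_rot: [0.0, 0.594, 0.804, 0.0]
force: [2.8, 0.5, 5.5]
finger_gap: 0.0
```

{"api": "send_rows", "payload": {
  "targets": [
    [0, 0, 0.05, 0, 0, 0, 0],
    [0, 0, 0.05, 0, 0, 0, 0],
    [0, 0, 0, 0, 0, 0, 0],
    [0, 0, 0, 0, 0, 0, 0],
    [0, 0, 0, 0, 0, 0, 0],
    [0, 0, 0, 0, 0, 0, 0],
    [0, 0, 0, 0, 0, 0, 0],
    [0, 0, 0, 0, 0, 0, 0]
  ]
}}

```text
time: 9.47
tool_pos: [500.7, 212.5, 61.5]
tcp_rot: [0.0, 0.594, 0.804, 0.001]
force: [3.3, -0.2, 5.1]
finger_gap: -0.2
```

Lid_1 is soft in the middle: the fingertip goes 63.0→61.5 mm at a nearly constant 5.5 N. The edge gave way too, so lid_1 looks like the loose one. I lift off to check the centring before pressing cleanly.

{"api": "send_rows", "payload": {
  "targets": [
    [0, 0, -0.5, 0, 0, 0, 0],
    [0, 0, -1, 0, 0, 0, 0],
    [0, 0, -2, 0, 0, 0, 0],
    [0, 0, -2, 0, 0, 0, 0],
    [0, 0, -2, 0, 0, 0, 0],
    [0, 0, -0.5, 0, 0, 0, 0],
    [0, 0, 0, 0, 0, 0, 0],
    [0, 0, 0, 0, 0, 0, 0]
  ]
}}

```text
time: 10.13
tool_pos: [499.8, 212.2, 140.2]
tcp_rot: [-0.0, 0.594, 0.804, -0.0]
force: [0.1, 0.1, -0.4]
finger_gap: -0.0
```

```bash
python3 go.py 1 0 75
python3 - <<'E'
from h import *
s=bot.state();im=bot.get_image("wrist")
for r in bot.masks_of("wrist","lid_1"):
    ys,xs=np.nonzero(r['mask']);c=(xs.mean(),ys.mean());print(np.round(c,1),r['box'],r['score'],onz("wrist",c,65,s).round(1))
t=bot.get_image("top")
for r in bot.masks_of("top","lid_1"):
    ys,xs=np.nonzero(r['mask']);c=(xs.mean(),ys.mean());print(np.round(c,1),r['score'],onz("top",c,65).round(1))
for n,i in(("wrist",im),("top",t)):
    for lab,zz,col in(("a",65,(0,0,255)),):
        th=np.linspace(0,2*np.pi,60);P=np.c_[500.5+37.5*np.cos(th),212.4+37.5*np.sin(th),0*th+zz]
        j=i.copy();cv2.polylines(j,[proj(n,P,s).astype(int)],True,col,1)
    if n=="top": j=cv2.resize(j[180:270,160:270],None,fx=6,fy=6)
    cv2.imwrite(f"pics/{n}2.png",j)
E
```

```text
10.1333 [499.81 212.21 140.18] [ 0.11  0.14 -0.44] -0.03465948667059539
[[-0.294  0.956 -0.001]
 [ 0.956  0.294 -0.   ]
 [-0.    -0.001 -1.   ]]
goal [500.5 212.4  75. ] delta tool cm [-0.    0.08  6.52]
[ 12.8 200. ] [17.4, 196.6, 31.7, 86.7] 0.95 [554.7  46.2  65. ]
[438.2 290.5] [437.1, 291.1, 81.1, 65.2] 0.93 [532.1 363.4  65. ]
[256.5 192.5] [256.9, 192.2, 108.3, 101.2] 0.84 [498.3 209.2  65. ]
[110.3 196.4] [110.4, 199.7, 109.6, 102.3] 0.81 [530.5 114.7  65. ]
[240.  213.2] 0.96 [530.1 112.3  65. ]
[324.1 185.9] 0.78 [593.4 -83.   65. ]
[401.9 199.9] 0.66 [ 559.7 -261.    65. ]
[282.3 199.2] 0.61 [562.5  14.6  65. ]
[207.1 226.3] 0.48 [500.2 187.8  65. ]
[310.7 135.1] 0.27 [716.8 -55.1  65. ]
```

View pics/wrist2.png

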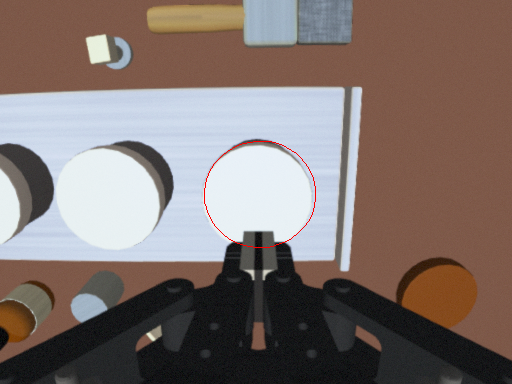

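View pics/top2.png

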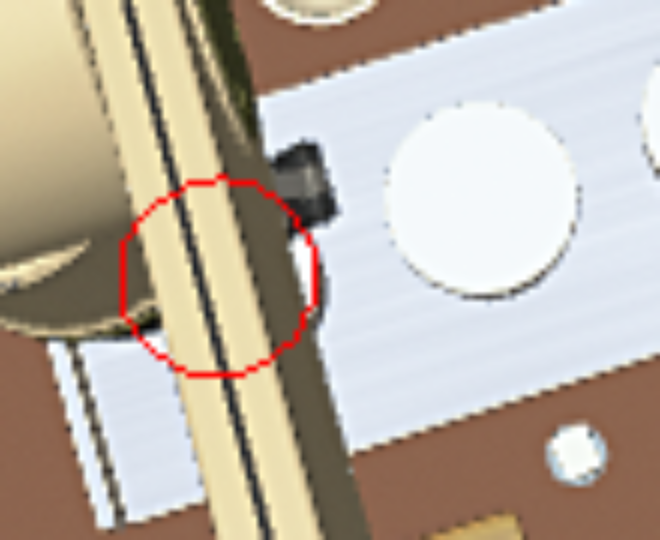

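The wrist picture has lid_1 centred at about (258,194), within about 2 mm of where I press. Now I press down in the middle.

{"api": "send_rows", "payload": {
  "targets": [
    [0, 0.03, 2, 0, 0, 0, 0],
    [0, 0, 2, 0, 0, 0, 0],
    [0, 0, 2, 0, 0, 0, 0],
    [0, 0, 0.9, 0, 0, 0, 0],
    [0, 0, 0.3, 0, 0, 0, 0],
    [0, 0, 0.1, 0, 0, 0, 0],
    [0, 0, 0, 0, 0, 0, 0],
    [0, 0, 0, 0, 0, 0, 0]
  ]
}}

```text
time: 11.0
tool_pos: [501.5, 212.8, 69.1]
tcp_rot: [0.001, 0.594, 0.804, 0.001]
force: [-1.0, -0.9, 0.5]
finger_gap: 0.0
```

{"api": "send_rows", "payload": {
  "targets": [
    [0, 0, 0.05, 0, 0, 0, 0],
    [0, 0, 0.05, 0, 0, 0, 0],
    [0, 0, 0.05, 0, 0, 0, 0],
    [0, 0, 0.05, 0, 0, 0, 0],
    [0, 0, 0, 0, 0, 0, 0],
    [0, 0, 0, 0, 0, 0, 0],
    [0, 0, 0, 0, 0, 0, 0],
    [0, 0, 0, 0, 0, 0, 0]
  ]
}}

```text
time: 11.67
tool_pos: [500.6, 212.4, 65.8]
tcp_rot: [0.0, 0.594, 0.804, -0.0]
force: [0.2, 0.4, -0.1]
finger_gap: 0.1
```

{"api": "send_rows", "payload": {
  "targets": [
    [0, 0, 0.05, 0, 0, 0, 0],
    [0, 0, 0.05, 0, 0, 0, 0],
    [0, 0, 0, 0, 0, 0, 0],
    [0, 0, 0, 0, 0, 0, 0],
    [0, 0, 0, 0, 0, 0, 0],
    [0, 0, 0, 0, 0, 0, 0],
    [0, 0, 0, 0, 0, 0, 0],
    [0, 0, 0, 0, 0, 0, 0]
  ]
}}

```text
time: 12.33
tool_pos: [500.7, 212.5, 64.9]
tcp_rot: [0.0, 0.594, 0.804, 0.0]
force: [-0.7, -0.4, 3.7]
finger_gap: -0.1
```

{"api": "send_rows", "payload": {
  "targets": [
    [0, 0, 0.05, 0, 0, 0, 0],
    [0, 0, 0.05, 0, 0, 0, 0],
    [0, 0, 0, 0, 0, 0, 0],
    [0, 0, 0, 0, 0, 0, 0],
    [0, 0, 0, 0, 0, 0, 0],
    [0, 0, 0, 0, 0, 0, 0],
    [0, 0, 0, 0, 0, 0, 0],
    [0, 0, 0, 0, 0, 0, 0]
  ]
}}

```text
time: 13.0
tool_pos: [500.7, 212.5, 63.9]
tcp_rot: [0.0, 0.594, 0.804, 0.0]
force: [-0.7, -0.0, 4.1]
finger_gap: 0.0
```

Contact is at about 65 mm, and the lid starts down at about 4 N with little side force. That is what the task says the loose lid does. I continue down to the rim.

{"api": "send_rows", "payload": {
  "targets": [
    [0, 0, 0.05, 0, 0, 0, 0],
    [0, 0, 0.05, 0, 0, 0, 0],
    [0, 0, 0.05, 0, 0, 0, 0],
    [0, 0, 0.05, 0, 0, 0, 0],
    [0, 0, 0, 0, 0, 0, 0],
    [0, 0, 0, 0, 0, 0, 0],
    [0, 0, 0, 0, 0, 0, 0],
    [0, 0, 0, 0, 0, 0, 0]
  ]
}}

```text
time: 13.67
tool_pos: [500.8, 212.5, 61.9]
tcp_rot: [0.0, 0.594, 0.804, 0.0]
force: [-0.9, 0.7, 5.0]
finger_gap: 0.1
```

{"api": "send_rows", "payload": {
  "targets": [
    [0, 0, 0.05, 0, 0, 0, 0],
    [0, 0, 0.05, 0, 0, 0, 0],
    [0, 0, 0.05, 0, 0, 0, 0],
    [0, 0, 0, 0, 0, 0, 0],
    [0, 0, 0, 0, 0, 0, 0],
    [0, 0, 0, 0, 0, 0, 0],
    [0, 0, 0, 0, 0, 0, 0],
    [0, 0, 0, 0, 0, 0, 0]
  ]
}}

```text
time: 14.33
tool_pos: [500.7, 212.5, 60.4]
tcp_rot: [0.0, 0.594, 0.804, 0.0]
force: [-1.7, 0.7, 6.8]
finger_gap: 0.3
```

{"api": "send_rows", "payload": {
  "targets": [
    [0, 0, 0.05, 0, 0, 0, 0],
    [0, 0, 0.05, 0, 0, 0, 0],
    [0, 0, 0, 0, 0, 0, 0],
    [0, 0, 0, 0, 0, 0, 0],
    [0, 0, 0, 0, 0, 0, 0],
    [0, 0, 0, 0, 0, 0, 0],
    [0, 0, 0, 0, 0, 0, 0],
    [0, 0, 0, 0, 0, 0, 0]
  ]
}}

```text
time: 15.0
tool_pos: [500.8, 212.5, 60.2]
tcp_rot: [0.0, 0.594, 0.804, 0.0]
force: [-4.7, -1.8, 13.5]
finger_gap: 0.3
```

{"api": "send_rows", "payload": {
  "targets": [
    [0, -0.03, 0.02, 0, 0, 0, 0],
    [0, 0, 0, 0, 0, 0, 0],
    [0, 0, 0, 0, 0, 0, 0],
    [0, 0, 0, 0, 0, 0, 0],
    [0, 0, 0, 0, 0, 0, 0],
    [0, 0, 0, 0, 0, 0, 0],
    [0, 0, 0, 0, 0, 0, 0],
    [0, 0, 0, 0, 0, 0, 0]
  ]
}}

```text
time: 15.67
tool_pos: [500.8, 212.5, 60.2]
tcp_rot: [0.0, 0.594, 0.804, 0.0]
force: [-3.7, -0.6, 13.0]
finger_gap: -0.0
```

Run:
```python
from h import *
s=bot.state();im=bot.get_image("wrist");cv2.imwrite("pics/w3.png",im)
sc=bot.get_image("scene");cv2.imwrite("pics/s3.png",cv2.resize(sc[120:260,90:440],None,fx=2.2,fy=2.2))
for _ in range(5):
    s=bot.state();print(s['time'],s['tool_pos'].round(2),s['force'].round(1));bot.get_image("top")
```

```text
15.7667 [500.78 212.48  60.18] [-3.5 -1.7 13.8]
15.8167 [500.79 212.49  60.18] [-3.8 -1.5 13.3]
15.8667 [500.77 212.49  60.16] [-3.8 -1.8 13.1]
15.9167 [500.78 212.49  60.18] [-3.4 -1.8 13.5]
15.9667 [500.79 212.48  60.17] [-4.2 -1.5 13. ]
```

View pics/w3.png

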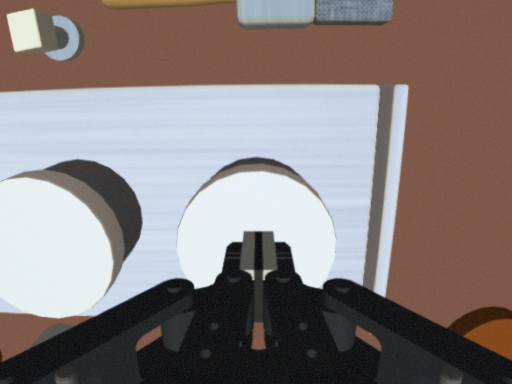

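View pics/s3.png

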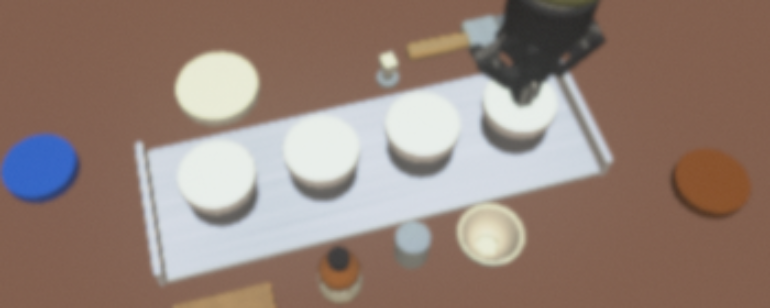

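The pictures show the fingertips on the middle of lid_1, about (258,235) in the wrist view. Nothing else has moved. The push is steady at about 13 N.

```bash
python3 -c "
from station import bot
print(bot.job_done())"
```

```text
the job is handed in; nothing more can be done
None
```

The loose lid was lid_1, the leftmost. I pressed it down in the middle until it was home, and handed the job in at about 16 s with the arm still holding it there.

- **Finding it:** I pressed lid_1 at its edge, and under 5 N the fingertip ended at 61.5 mm. The lid's middle stands at about 65 mm, so the edge sank more than 2 mm. A first press in the middle also gave way softly, so I lifted off and checked the centring, which was within about 2 mm.
- **Pressing it home:** It started down at about 4 N from 65 mm, sank about 5 mm with the force rising to about 7 N, then went solid at 60.2 mm. That is how the task describes the loose lid.
- **Last checks:** The push was steady at about 13 N with the height unchanged. In the pictures the fingertips were on the middle of the lid and nothing else had moved.
- **Not checked or not ideal:**
  - I did not press lids 2 to 4, because lid_1's response was conclusive.
  - I judged that lid_1 sits level from the solid stop and its full travel, not by measuring its tilt.
  - A side force of about 4 N remained on the tool during the final hold, with no slipping seen.

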